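Change the glass grinder's speed by way of stop

TASK

The glass grinder's speed box has its one-bar key latched down. Change it to the three-bar speed by way of stop: first press the round stop key home so that it latches and the one-bar key springs up, leave it stopped for at least two seconds, then press the three-bar key home so that it latches and the stop key springs up. Do not press the two-bar key, do not hammer or force the keys (30 N at most), and leave the things standing around and on the box where they are.

Things in the scene. Friction and masses are not known exactly. Their poses are not given: they have to be found in the camera images.
- speed_box: Grey speed box of the glass grinder, 204 mm wide (y), 174 mm high, fixed. Origin on the table under the middle of the row of four keys (44 mm apart); z up, x level into the box away from the robot, y along the row. The key panel, 62 mm long, is tilted 35 degrees towards the robot: its outward normal is (-0.574, 0, 0.819) in these axes; the slots' centres are 75 mm above the table.
- hood_edge (a point): Middle of the lower front edge of the hood that hangs over the keys, 204 mm wide: its upright front face lies 2 mm farther in (box's x) than the key centres, 120 to 174 mm above the table. A tool pointing straight down cannot get at the keys; tilted 35 to 45 degrees (along the keys' stroke or flatter) it can: a gripper body 85 mm thick then clears the hood by about 10 mm.
- stop_slot: Slot of the stop key (round plain cap, 29 mm across, no bars). Origin: slot centre on the panel surface; axes as the box's. Order of keys varies. Cap is centred on the stroke line through here, direction (0.574, 0, -0.819). An up key's cap top is 14 to 30 mm out from the panel, each set differently by an unknown amount: feel for it.
- one_bar_slot: Slot of the one-bar key (rectangular cap 30 x 28 mm with one raised bar). Origin: slot centre on the panel surface; axes as the box's. Order of keys varies. Cap is centred on the stroke line through here, direction (0.574, 0, -0.819). An up key's cap top is 14 to 30 mm out from the panel, each set differently by an unknown amount: feel for it.
- two_bar_slot: Slot of the two-bar key (rectangular cap 30 x 28 mm with two raised bars). Origin: slot centre on the panel surface; axes as the box's. Order of keys varies. Cap is centred on the stroke line through here, direction (0.574, 0, -0.819). An up key's cap top is 14 to 30 mm out from the panel, each set differently by an unknown amount: feel for it.
- three_bar_slot: Slot of the three-bar key (rectangular cap 30 x 28 mm with three raised bars). Origin: slot centre on the panel surface; axes as the box's. Order of keys varies. Cap is centred on the stroke line through here, direction (0.574, 0, -0.819). An up key's cap top is 14 to 30 mm out from the panel, each set differently by an unknown amount: feel for it.
- stop_key (a joint): Travel of the stop key, m: 0 up, rests latched at about 0.0086, meets a rubber stop at 0.0098 (14 N per mm). The push rises to 4 or 5 N, then eases; the latch catches only near the end of the stroke: press till firm on the stop (10 to 20 N), then let go. Pressing a key some mm frees the latched one, which springs up; a key let go early springs up and leaves none latched.
- one_bar_key (a joint): Travel of the one-bar key, m: 0 up, rests latched at about 0.0086, meets a rubber stop at 0.0098 (14 N per mm). The push rises to 4 or 5 N, then eases; the latch catches only near the end of the stroke: press till firm on the stop (10 to 20 N), then let go. Pressing a key some mm frees the latched one, which springs up; a key let go early springs up and leaves none latched.
- two_bar_key (a joint): Travel of the two-bar key, m: 0 up, rests latched at about 0.0086, meets a rubber stop at 0.0098 (14 N per mm). The push rises to 4 or 5 N, then eases; the latch catches only near the end of the stroke: press till firm on the stop (10 to 20 N), then let go. Pressing a key some mm frees the latched one, which springs up; a key let go early springs up and leaves none latched.
- three_bar_key (a joint): Travel of the three-bar key, m: 0 up, rests latched at about 0.0086, meets a rubber stop at 0.0098 (14 N per mm). The push rises to 4 or 5 N, then eases; the latch catches only near the end of the stroke: press till firm on the stop (10 to 20 N), then let go. Pressing a key some mm frees the latched one, which springs up; a key let go early springs up and leaves none latched.
- glue_stick: glue stick, 26 mm across, 92 mm tall, standing beside the box; bystander, origin at its underside (loose)
- nail_tin: tin of nails, 61 mm across, 22 mm high, in front of the box; bystander, origin at its underside (loose)
- foil_roll_black: foil roll, 55 mm across, 7 mm high, in front of the box; bystander, origin at its underside (loose)
- tweezers: tweezers, 123 mm long, lying in front of the box; bystander, origin at its underside (loose)
- solder_spool: solder spool, 62 mm across, 40 mm high, behind the box; bystander, origin at its underside (loose)
- foil_roll_copper: foil roll, 61 mm across, 7 mm high, lying on top of the hood; bystander, origin at its underside (loose)
- flux_bottle: bottle 48 mm across, 112 mm tall, standing behind the box; bystander, origin at its underside (loose)

How it is judged:
By the outcome, as a careful person would: the job done as asked, in the order asked, and still so for the second after the job is handed in, with the robot touching nothing.
It also fails if it takes over 45 s, if anything falls off the work surface, if the arm or the gripper's body presses on something with over 40 N, if the wrist force passes 120 N, or if a joint passes its speed limit or range.

ROBOT

A 6-joint arm with a two-finger parallel gripper is mounted at the origin on a cart in front of the work surface, level with it; the furniture and walls round the work are solid. World frame = base frame: x ahead of the robot, y to its left, z up, the work surface at z = 0. Lengths are in m, angles in rad, forces in N, time in s.
With the tool pointing down it reaches from about 0.325 to 0.775 m from the base axis. Payload 9.3 kg.
Tool frame: the origin (TCP) lies on the centre line of the jaws, within the pads' length; the fingertips stand 8 mm ahead of it and the grasp point (between the pads) lies 11 mm behind it (robot.tip_extent is the distance from the TCP to the fingertips, in m); z points along the fingers, y is the line along which they close (so a half turn about z gives the same grasp; the last joint's range is limited). The gripper opens to 85 mm and grips with 20 to 120 N. Pads are 22 mm wide; open, the fingers measure 114 mm over their backs; the gripper's body (76 mm by 85 mm) begins 54 mm behind the grasp point. The pads swing forward as they close: fully open they stand 13 mm farther back than shut.
Start: joints at [-1.429, 0.259, 0.021, 1.334, 0, 1.418], TCP at [0.16, -0.526, 0.239] pointing down, gripper open.
Joint ranges: [-3.04, 3.04], [-0.91, 1.82], [-1.04, 1.36], [-1.92, 1.95], [-1.52, 1.45], [-3.14, 3.14]. Speed limits (rad/s): [2.22, 2.22, 2.79, 3.14, 3.14, 3.14].

INTERFACE

Orientations are given as a unit quaternion [w, x, y, z].
In Python, from rig import robot, eyes, workorder gives the robot as it stands. The module is installed in compiled form; this text tells all that it offers.
- The arm moves only by the shell command python3 -m handwheel 'ROWS' [OPENING] [FORCE]. ROWS is JSON, a list of rows, each a list of 6 numbers: the shift along the tool's x, y, z in mm, then the turn, a rotation vector about the tool's x, y, z in degrees. A call has 1 to 20 rows; each row is the pose to reach, as a shift and turn from the pose commanded when the call began, along the tool's axes at that moment; what a row does not reach only later rows make up. A row lasts 1/10 s, in which the tool goes at most 50 mm and 8.59 degrees, less where a joint would pass 70% of its speed; a pose out of reach is approached as far as the arm can. A call with a gripper value outside its range is refused whole. OPENING is the opening in per cent of the stroke, from 0 (shut) to 100 (fully open), set as the call begins (- or left out, the last holds). The fingers move at their own pace and stop on an object; FORCE is the grip in N (left out, the last holds). Time passes only in rows, so rows that repeat a pose let the fingers close. It gives the time, the measured TCP pose, the force, the opening and the grip force at its end, in the units of the state.
- robot.get_state(): the state, without advancing time (a new reading comes with each control period).
- eyes.capture(name): name is "side" or "top" or "wrist"; returns a dict with "image" (480x640x3 uint8, blue, green, red), "z_map" (480x640 float32, m along the optical axis (not along the pixel's ray), 0 where there is no reading), "mtx" (3x3 intrinsics, pixels), "rvec" (rotation vector, rad) and "tvec" (3), from world to camera coordinates, as OpenCV has them. Camera axes: x right, y down, z forward; pixel columns grow to the right and rows downward; lengths in m; the calibration is good to about 2 mm. A picture is of the moment at which its call begins.
- workorder.sign_off(): hands the job in; it is judged then, once.
The state is a dict: "clock": time; "qpos": joint angles; "qvel": joint speeds; "joint_torque": joint torques, N m; "tool_pos": TCP position; "ee_rot": TCP orientation; "wrist_force": force on the tool from outside, world axes, zero at the start; "torque": the same for the moment, N m; "opening": opening from 0.0 (shut) to 1.0 (fully open); "gripper_force": force on a finger pad.
Only numpy, scipy, OpenCV 4.12 (cv2) and the standard library are available. Lean on these libraries where they do the work, as an engineer would, in place of code of your own. Each camera call takes 0.05 s, during which the arm holds its last target. There are 200 camera calls.

## Working session

There is one attempt and no reset: what is moved stays moved. The work goes in short steps, Python scripts to look and compute and a shell command to move; the robot and the scene stay as the last step left them, time stands still between calls to the robot, and variables do not carry over. Pictures are saved under pics/ and viewed, at most 10 in all, crops included, and the job is handed in when it is done.

```bash
mkdir -p pics; python3 - <<'E'
from rig import robot,eyes
import cv2,numpy as np
for n in("side","top"):
    c=eyes.capture(n); np.savez(n+'.npz',**c); cv2.imwrite(f'pics/{n}.png',c['image'])
    R=cv2.Rodrigues(c['rvec'])[0]; print(n,-R.T@c['tvec'].ravel(),R[2])
s=robot.get_state(); print({k:np.round(s[k],3) for k in('clock','tool_pos','ee_rot','wrist_force','opening')},robot.tip_extent)
E
```

```text
side [ 0.25685721 -0.47809775  0.90255475] [ 0.35051618  0.45867284 -0.81655228]
top [ 0.48849909 -0.01749104  0.98995853] [ 0.09515034 -0.0082123  -0.99542904]
{'clock': np.float64(0.1), 'tool_pos': array([ 0.16 , -0.526,  0.239]), 'ee_rot': array([-0.001,  0.989,  0.147,  0.   ]), 'wrist_force': array([-0.444,  0.619,  0.269]), 'opening': np.float64(0.999)} 0.008
```

View pics/side.png

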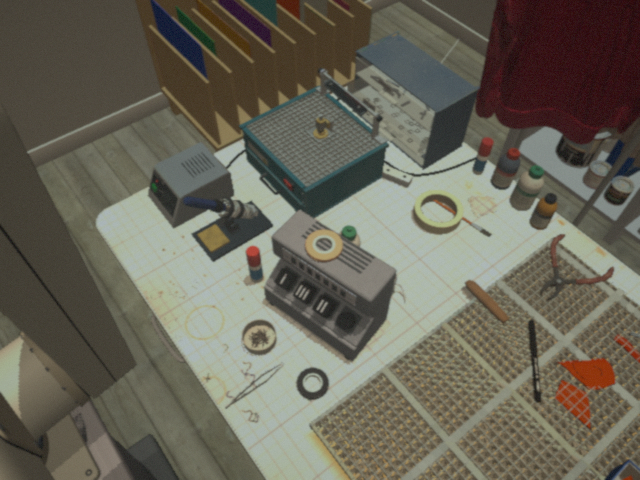

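View pics/top.png

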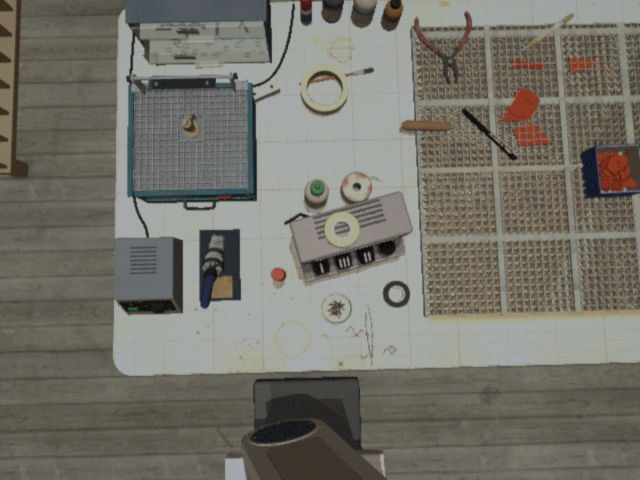

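The side view shows the box around (330,285) with the keys at about (285,277) to (348,320). The top view shows the keys at (320,267) to (388,247). I'll enlarge both.

```bash
python3 - <<'E'
import cv2,numpy as np
S=cv2.imread('pics/side.png')[250:350,260:380]; T=cv2.imread('pics/top.png')[225:295,285:419]
a=cv2.resize(S,(600,500),interpolation=cv2.INTER_CUBIC); cv2.imwrite('pics/sc.png',cv2.convertScaleAbs(a,alpha=1.6))
b=cv2.resize(T,(804,420),interpolation=cv2.INTER_CUBIC)[:,:800]; cv2.imwrite('pics/tc.png',cv2.convertScaleAbs(b,alpha=1.6))
E
```

```text
(no output)
```

View pics/sc.png

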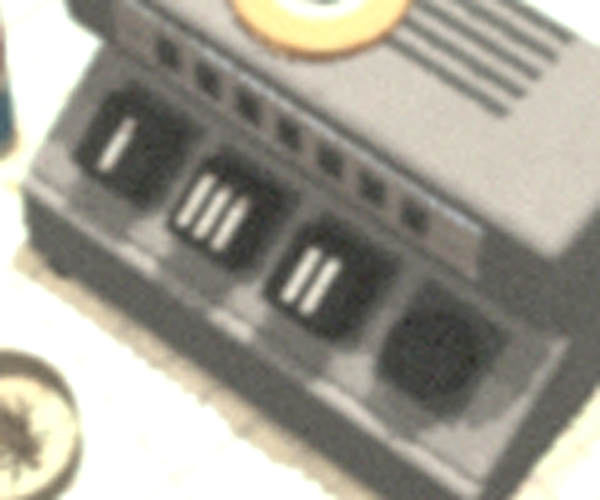

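View pics/tc.png

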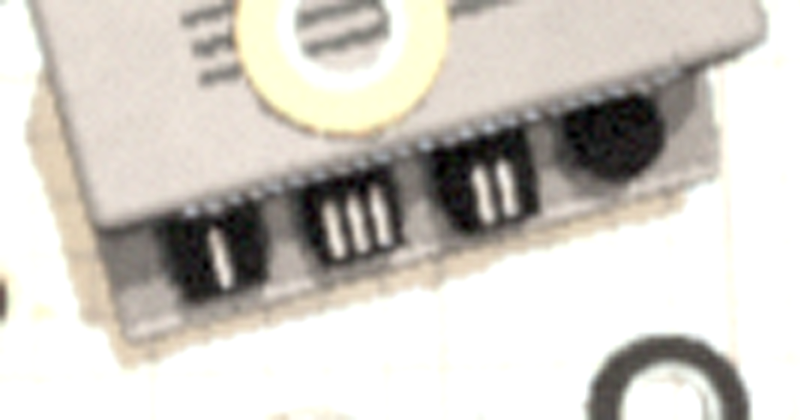

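The keys from left (+y) to right are I, III, II, stop. In the side crop the cap centres are about I (135,140), III (215,210), II (325,275) and stop (440,345). Next I'll get the box pose from depth.

```bash
cat > h.py <<'E'
import cv2,numpy as np
def cloud(c):
    z=c['z_map']; v,u=np.nonzero(z>0); d=z[v,u].astype(float); K=c['mtx']
    P=np.stack([(u-K[0,2])/K[0,0]*d,(v-K[1,2])/K[1,1]*d,d],1)
    return (P-c['tvec'].ravel())@cv2.Rodrigues(c['rvec'])[0],u,v
E
python3 - <<'E'
from h import *
for n in('side','top'):
    c=np.load(n+'.npz'); P,u,v=cloud(c)
    lo,hi=((255,200),(400,365)) if n=='side' else ((285,180),(420,295))
    m=(u>lo[0])&(u<hi[0])&(v>lo[1])&(v<hi[1]); P=P[m];u=u[m];v=v[m]
    t=(abs(P[:,2]-.176)<.009)
    r=cv2.minAreaRect((P[t,:2]*1000).astype(np.float32)); print(n,t.sum(),r,np.median(P[t,2])); print(cv2.boxPoints(r))
    # box axes: use minAreaRect edge; long axis = y
    b=cv2.boxPoints(r)/1000.; e=[(b[(i+1)%4]-b[i]) for i in range(4)]; k=max(range(4),key=lambda i:np.linalg.norm(e[i])*(1 if e[i][1]>0 else 0)); yv=e[k]/np.linalg.norm(e[k]); xv=np.array([yv[1],-yv[0]])
    ctr=np.array(r[0])/1000
    front=min((p-ctr)@xv for p in b); o=ctr+xv*(front-.002); print('yaw',np.degrees(np.arctan2(xv[1],xv[0])),'origin',o)
    q=(P[:,:2]-o); bx=q@xv; by=q@yv; off=(-.574*bx+.819*(P[:,2]-.075)); al=bx*.819+.574*(P[:,2]-.075)
    K=c['mtx'];
    for j in range(4):
        y=.066-.044*j
        s=(abs(by-y)<.008)&(abs(al)<.007)&(bx<.03); print(j,s.sum(),'cap off',np.round(np.percentile(off[s],[10,50,90]),4) if s.any() else '')
        w=o+yv*y; pt,_=cv2.projectPoints(np.array([[*(w-xv*.0115),.075+.0164]]),c['rvec'],c['tvec'],K,None); print('   px at 20mm out',pt.ravel())
    for y in(-.088,.088,.022):
        s=(abs(by-y)<.006)&(abs(al)<.028)&(abs(off)<.02); print('panel',y,s.sum(),np.round(np.median(off[s]),4) if s.any() else '')
    # bystander heights in front/side
E
```

```text
side 4870 ((584.9097900390625, -91.80145263671875), (77.30065155029297, 204.9166717529297), 14.733040809631348) 0.17322363776758748
[[ 521.47345     -2.5412073]
 [ 573.587     -200.72047  ]
 [ 648.3461    -181.06169  ]
 [ 596.2326      17.117569 ]]
yaw 14.733044 origin [ 0.54559598 -0.10213947]
0 69 cap off [0.0175 0.0191 0.0209]
   px at 20mm out [282.61096273 279.33254435]
1 71 cap off [0.0192 0.0216 0.0239]
   px at 20mm out [302.31333191 292.67478469]
2 72 cap off [0.0242 0.0259 0.0277]
   px at 20mm out [322.68154546 306.46792822]
3 75 cap off [0.0171 0.0195 0.021 ]
   px at 20mm out [343.74993744 320.73522505]
panel -0.088 222 -0.0013
panel 0.088 111 -0.0021
panel 0.022 97 -0.0006
top 5090 ((586.168701171875, -92.42167663574219), (76.27326965332031, 204.17955017089844), 14.358168601989746) 0.17546401262913897
[[ 523.9068     -2.977954]
 [ 574.53973  -200.77986 ]
 [ 648.4306   -181.8654  ]
 [ 597.79767    15.936508]]
yaw 14.358141 origin [ 0.54728574 -0.10237485]
0 52 cap off [0.0201 0.0218 0.0233]
   px at 20mm out [321.13146797 267.77184917]
1 53 cap off [0.0224 0.0241 0.0255]
   px at 20mm out [343.57851102 261.39480923]
2 53 cap off [0.0268 0.0283 0.0295]
   px at 20mm out [365.95633416 255.03743414]
3 53 cap off [0.0203 0.0218 0.0231]
   px at 20mm out [388.26525903 248.69963255]
panel -0.088 79 0.0013
panel 0.088 93 0.0014
panel 0.022 4 0.0184
```

The cap pixels match in both views. Box yaw is about 14.5° and the origin about (0.546, -0.102). The stop cap is about 20.5 mm out and III about 23 mm. Now I'll work out the rows.

```bash
cat >> h.py <<'E'
from scipy.spatial.transform import Rotation as Ro
yaw=np.radians(14.55); XV=np.array([np.cos(yaw),np.sin(yaw),0]); YV=np.array([-np.sin(yaw),np.cos(yaw),0]); O=np.array([.5464,-.1023,0])
ZT=.5736*XV+np.array([0,0,-.8192]); RT=np.stack([np.cross(-YV,ZT),-YV,ZT],1)
def tgt(by,out): # tip 'out' metres from panel on stroke line
    return O+YV*by+np.array([0,0,.075])-ZT*(out+.008)
def row(by,out):
    from rig import robot
    s=robot.get_state(); w,x,y,z=s['ee_rot']; R=Ro.from_quat([x,y,z,w])
    return np.round(R.inv().apply(tgt(by,out)-s['tool_pos'])*1000,1),np.round((R.inv()*Ro.from_matrix(RT)).as_rotvec(degrees=True),2)
def rel():
    from rig import robot
    s=robot.get_state(); d=s['tool_pos']-O-np.array([0,0,.075])
    print('t',s['clock'],'along row mm',d@YV*1e3,'tip out',-d@ZT*1e3-8,'perp',d@RT[:,0]*1e3,'F',np.round(s['wrist_force'],2),'axial',-s['wrist_force']@ZT)
E
python3 -c "
from h import *
print(row(-.066,.1)); print(tgt(-.066,.1))"
```

```text
(array([ 428.5, -229.6,   75.6]), array([-0.78, 34.98,  2.25]))
[ 0.50301881 -0.18174637  0.1634736 ]
```

```bash
python3 -m handwheel '[[40,-20,6,0,3,0.2],[80,-42,14,-0.1,6,0.4],[120,-64,21,-0.2,9,0.6],[160,-86,28,-0.3,13,0.8],[200,-107,35,-0.4,17,1],[240,-128,42,-0.5,21,1.3],[280,-150,49,-0.6,25,1.6],[320,-171,56,-0.7,29,1.9],[360,-193,63,-0.8,32,2.1],[395,-212,70,-0.8,34,2.2],[420,-225,74,-0.8,35,2.25],[428.5,-229.6,75.6,-0.78,35,2.25],[428.5,-229.6,75.6,-0.78,35,2.25],[428.5,-229.6,75.6,-0.78,35,2.25],[428.5,-229.6,75.6,-0.78,35,2.25]]' 0 40
python3 -c "
from h import *
rel();print(row(-.066,.1),row(-.066,.045))"
```

```text
clock: 1.6
tool_pos: [0.5028, -0.1832, 0.1639]
ee_rot: [-0.037, 0.946, 0.12, 0.298]
wrist_force: [0.8, 0.2, -0.6]
opening: -0.003
gripper_force: 0.0
t 1.6 along row mm -67.3246558007287 tip out 100.67116259614724 perp -0.20093951074303157 F [ 0.79  0.19 -0.6 ] axial -0.9528305113859632
(array([ 0.2, -1.3,  0.7]), array([ 0.11,  0.01, -0.  ])) (array([ 0.2, -1.4, 55.7]), array([ 0.11,  0.01, -0.  ]))
```

```bash
python3 -m handwheel '[[0,-1.3,20,0,0,0],[0.2,-1.3,40,0,0,0],[0.2,-1.3,55,0,0,0],[0.2,-1.3,65,0,0,0],[0.2,-1.3,65,0,0,0]]'
python3 - <<'E'
from h import *
from rig import eyes
rel();print(row(-.066,.03))
c=eyes.capture('side'); a=c['image'][200:350,250:410]; cv2.imwrite('pics/s2.png',cv2.convertScaleAbs(cv2.resize(a,(640,600),interpolation=cv2.INTER_CUBIC),alpha=1.6))
E
```

```text
clock: 2.1
tool_pos: [0.5388, -0.1719, 0.1096]
ee_rot: [-0.038, 0.946, 0.12, 0.298]
wrist_force: [0.0, -0.5, 0.4]
opening: -0.003
gripper_force: 0.0
t 2.1 along row mm -65.42175679922592 tip out 34.58709315614643 perp -0.4555136151502018 F [ 0.   -0.49  0.38] axial 0.3810552908680217
(array([0.5, 0.6, 4.6]), array([ 0.02,  0.06, -0.03]))
```

View pics/s2.png

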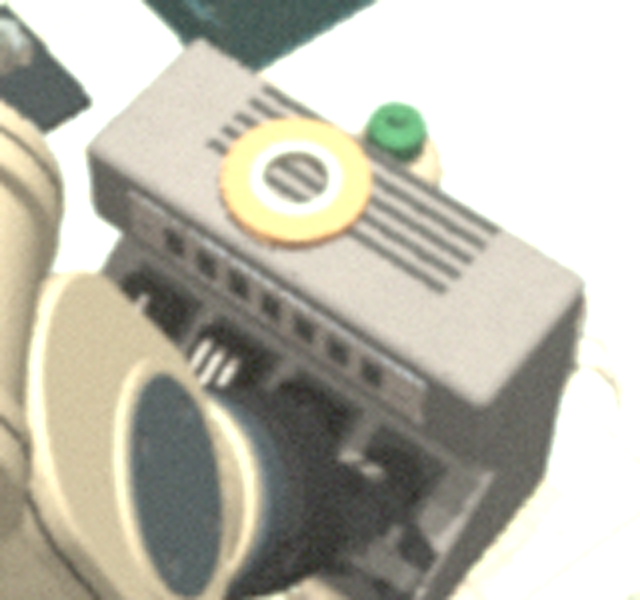

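The gripper is at crop (260,480), clear of the hood, with its fingers reaching the stop key at about (395,470). Now I'll feel for the cap.

```bash
python3 -m handwheel '[[0.2,0.5,2,0,0,0],[0.3,0.5,4,0,0,0],[0.3,0.5,6,0,0,0],[0.3,0.5,8,0,0,0],[0.3,0.5,10,0,0,0],[0.3,0.5,10,0,0,0],[0.3,0.5,10,0,0,0]]' >/dev/null; python3 -c "
from h import *
rel()"
python3 -m handwheel '[[0,0,1,0,0,0],[0,0,2,0,0,0],[0,0,2,0,0,0]]' >/dev/null; python3 -c "
from h import *
rel()"
python3 -m handwheel '[[0,0,1,0,0,0],[0,0,2,0,0,0],[0,0,2,0,0,0]]' >/dev/null; python3 -c "
from h import *
rel()"
```

```text
t 2.85 along row mm -65.5454417170196 tip out 25.109588085140338 perp 0.6201689353847921 F [ 0.67  0.53 -1.12] axial -1.3662164956511165
t 3.15 along row mm -65.57236440014474 tip out 23.075551893515428 perp 0.5885367544099648 F [ 0.68 -0.33 -0.02] axial -0.3457584137769444
t 3.45 along row mm -65.5636421589102 tip out 21.04584629117357 perp 0.560652801694101 F [-0.45 -0.87 -0.26] axial 0.1614521034518172
```

```bash
for i in 1 2 3; do python3 -m handwheel '[[0,0,1,0,0,0],[0,0,2,0,0,0],[0,0,2,0,0,0]]' >/dev/null; python3 -c "
from h import *
rel()"; done
```

```text
t 3.75 along row mm -65.64795673959271 tip out 19.163526854931096 perp 0.6552726926218788 F [-0.72  0.05  1.96] axial 1.9986109526661737
t 4.05 along row mm -65.64960133246257 tip out 17.10634508200296 perp 0.6662243569223228 F [-3.27  0.28  3.56] axial 4.6892787213073825
t 4.35 along row mm -65.66834433788412 tip out 15.054371689853422 perp 0.6806512317473213 F [-0.35 -0.6   2.68] axial 2.469352458655131
```

```bash
for i in 1 2; do python3 -m handwheel '[[0,0,1,0,0,0],[0,0,2,0,0,0],[0,0,2,0,0,0]]' >/dev/null; python3 -c "
from h import *
rel()"; done; python3 -m handwheel '[[0,0,0.5,0,0,0],[0,0,0.5,0,0,0]]' >/dev/null; python3 -c "
from h import *
rel()"
```

```text
t 4.65 along row mm -65.49763112602677 tip out 12.941660409451142 perp 0.48284988340153806 F [-0.63  0.02 -0.66] axial -0.1917034480126119
t 4.95 along row mm -65.60310259860975 tip out 11.119316616437906 perp 0.571159523625322 F [-2.44 -0.51  1.97] axial 3.047964580665169
t 5.15 along row mm -65.61830457867302 tip out 10.691602993952877 perp 0.580968330979095 F [-2.6   0.58  2.19] axial 3.157093039061279
```

```bash
for i in 1 2; do python3 -m handwheel '[[0,0,0.5,0,0,0],[0,0,0.5,0,0,0]]' >/dev/null; python3 -c "
from h import *
rel()"; done
```

```text
t 5.35 along row mm -65.5748481612794 tip out 10.156952104229461 perp 0.5599070617910398 F [-1.2   0.41  2.37] axial 2.545674578256751
t 5.55 along row mm -65.5933562852808 tip out 9.672134328870236 perp 0.5880442937020434 F [-3.94 -0.08  3.5 ] axial 5.065836638443569
```

```bash
for i in 1 2; do python3 -m handwheel '[[0,0,0.4,0,0,0],[0,0,0.4,0,0,0]]' >/dev/null; python3 -c "
from h import *
rel()"; done
```

```text
t 5.75 along row mm -65.61355266719671 tip out 9.334454850860961 perp 0.5790072649529348 F [-4.64  0.66  4.75] axial 6.3764416310513825
t 5.95 along row mm -65.60067722741184 tip out 9.024943853085535 perp 0.5828934152750768 F [-7.24  0.25  7.2 ] axial 9.885830021416313
```

```bash
python3 -m handwheel '[[0,0,0.4,0,0,0],[0,0,0.4,0,0,0],[0,0,0.4,0,0,0]]' >/dev/null; python3 -c "
from h import *
rel()"
python3 -m handwheel '[[0,0,-1,0,0,0],[0,0,-2,0,0,0],[0,0,-4,0,0,0],[0,0,-4,0,0,0]]'>/dev/null; python3 -c "
from h import *
rel()"
python3 -m handwheel '[[0,0,-6,0,0,0],[0,0,-16,0,0,0],[0,0,-36,0,0,0],[0,0,-76,0,0,0],[0,0,-120,0,0,0],[0,0,-120,0,0,0],[0,0,-120,0,0,0]]'; python3 - <<'E'
from h import *
from rig import eyes
rel()
for n in('side','top'):
    c=eyes.capture(n); P,u,v=cloud(c); d=P-O-[0,0,.075]
    by=d@YV; off=-d@ZT; al=d@RT[:,0]
    for j in range(4):
        s=(abs(by-(.066-.044*j))<.008)&(abs(al)<.007)&(abs(off)<.04); print(n,j,s.sum(),np.median(off[s]) if s.any() else '')
print(row(.022,.035),row(.022,.12))
E
```

```text
t 6.25 along row mm -65.62372343981896 tip out 8.767043101612263 perp 0.5966191973058241 F [-7.77  0.2   7.27] axial 10.241755218044272
t 6.65 along row mm -65.848222656249 tip out 12.57399778326102 perp 0.8290732412765042 F [ 0.56 -0.4   0.52] axial 0.16774059631295013
clock: 7.35
tool_pos: [0.4852, -0.1866, 0.1919]
ee_rot: [-0.036, 0.946, 0.121, 0.299]
wrist_force: [1.3, 0.6, -1.3]
opening: 0.003
gripper_force: 0.0
t 7.35 along row mm -66.2020977241588 tip out 133.91129837630055 perp 1.1530405414304283 F [ 1.3   0.6  -1.29] axial -1.8676193059167852
side 0 68 0.027437596988122738
side 1 75 0.022234347603027577
side 2 77 0.026626840617276947
side 3 77 0.012145783063725806
top 0 50 0.029296363643515837
top 1 51 0.02340989625229754
top 2 53 0.02766617381560855
top 3 50 0.013713927537682483
(array([ -0.2, -87.4,  97.2]), array([0.04, 0.01, 0.01])) (array([ -0.2, -87.3,  12.2]), array([0.04, 0.01, 0.01]))
```

Stop is latched (cap 20.5 → 12.9 mm) and the one-bar key has sprung up. Next I'll move over to III, with dwell rows.

```bash
python3 -m handwheel '[[0,-30,0,0,0,0],[0,-60,0,0,0,0],[-0.2,-87.4,0,0,0,0],[-0.2,-87.4,20,0,0,0],[-0.2,-87.4,45,0,0,0],[-0.2,-87.4,70,0,0,0],[-0.2,-87.4,90,0,0,0],[-0.2,-87.4,98,0,0,0],[-0.2,-87.4,98,0,0,0],[-0.2,-87.4,98,0,0,0],[-0.2,-87.4,98,0,0,0],[-0.2,-87.4,98,0,0,0],[-0.2,-87.4,98,0,0,0],[-0.2,-87.4,98,0,0,0],[-0.2,-87.4,98,0,0,0],[-0.2,-87.4,98,0,0,0],[-0.2,-87.4,98,0,0,0],[-0.2,-87.4,98,0,0,0],[-0.2,-87.4,98,0,0,0],[-0.2,-87.4,98,0,0,0]]' >/dev/null;  python3 -c "
from h import *
rel();print(row(.022,.027))"
python3 -m handwheel '[[0,0,0,0,0,0],[0,0,0,0,0,0],[0,0,0,0,0,0],[0,0,0,0,0,0],[0,0,0,0,0,0],[0,0,0,0,0,0],[0,0,0,0,0,0]]' >/dev/null;  python3 -c "
from h import *
rel();print(row(.022,.027))"
```

```text
t 9.45 along row mm 21.8282354865007 tip out 34.36982329214756 perp 0.36779619655943774 F [0.53 0.52 0.06] axial -0.31560788116574584
(array([-0.4, -0.2,  7.4]), array([ 0.05, -0.01,  0.04]))
t 10.15 along row mm 21.798678181897507 tip out 34.39438480354807 perp 0.3840789676994162 F [0.18 0.19 1.13] axial 0.799949800621132
(array([-0.4, -0.2,  7.4]), array([ 0.06, -0.01,  0.04]))
```

```bash
python3 -m handwheel '[[0,0,2,0,0,0],[0,0,4,0,0,0],[0,0,6,0,0,0],[0,0,8,0,0,0],[0,0,8,0,0,0]]' >/dev/null;  python3 -c "
from h import *
rel()"
for i in 1 2 3 4; do python3 -m handwheel '[[0,0,1,0,0,0],[0,0,2,0,0,0],[0,0,2,0,0,0]]' >/dev/null; python3 -c "
from h import *
rel()"; done
```

```text
t 10.65 along row mm 21.87707173747244 tip out 26.09531769100176 perp 0.23646260172621697 F [ 0.26 -0.41  0.35] axial 0.20278014237563025
t 10.95 along row mm 21.82488818786264 tip out 24.295018359122075 perp 0.31384044959501944 F [-0.06 -0.18 -0.37] axial -0.24462709630758805
t 11.25 along row mm 21.81495734710518 tip out 22.277654708148727 perp 0.3146185465055634 F [-0.84  0.48  0.86] axial 1.1021634212604194
t 11.55 along row mm 21.780319522669792 tip out 20.38421910307438 perp 0.3988197019845619 F [-1.79 -0.78  2.84] axial 3.4318620892558087
t 11.85 along row mm 21.784757610866745 tip out 18.299903924595544 perp 0.38540878545993873 F [-2.    0.72  3.74] axial 4.069896717496889
```

```bash
for i in 1 2; do python3 -m handwheel '[[0,0,1,0,0,0],[0,0,2,0,0,0],[0,0,2,0,0,0]]' >/dev/null; python3 -c "
from h import *
rel()"; done
for i in 1 2 3; do python3 -m handwheel '[[0,0,0.5,0,0,0],[0,0,0.5,0,0,0]]' >/dev/null; python3 -c "
from h import *
rel()"; done
```

```text
t 12.15 along row mm 21.785502691570112 tip out 16.239501259649654 perp 0.38844602545946844 F [-0.59  0.25  1.24] axial 1.3031922364985238
t 12.45 along row mm 21.828488260393353 tip out 14.20044504782432 perp 0.25088235367253053 F [0.5  0.5  0.35] axial -0.06362664135901305
t 12.65 along row mm 21.816510585866393 tip out 13.813619271514064 perp 0.31890058555478235 F [-0.29 -0.93  0.88] axial 1.01230907160751
t 12.85 along row mm 21.755954703457984 tip out 13.402274980377157 perp 0.34868990854302606 F [-1.07 -0.38  1.49] axial 1.871928080703589
t 13.05 along row mm 21.77576489364148 tip out 12.90658663286574 perp 0.3425997035613318 F [-2.1   0.3   2.21] axial 2.938160456706317
```

```bash
for i in 1 2 3 ; do python3 -m handwheel '[[0,0,0.5,0,0,0],[0,0,0.5,0,0,0]]' >/dev/null; python3 -c "
from h import *
rel()"; done
```

```text
t 13.25 along row mm 21.776541552927636 tip out 12.360259224954579 perp 0.3503107150067039 F [-1.95 -0.09  2.51] axial 3.154203423839951
t 13.45 along row mm 21.7961600229139 tip out 11.84947345877632 perp 0.36398518304912025 F [-2.27 -0.59  2.95] axial 3.759070795181491
t 13.65 along row mm 21.755526884393284 tip out 11.435991421017697 perp 0.38815079167003425 F [-4.29 -0.77  4.08] axial 5.834303425291682
```

```bash
for i in 1 2 3; do python3 -m handwheel '[[0,0,0.4,0,0,0],[0,0,0.4,0,0,0]]' >/dev/null; python3 -c "
from h import *
rel()"; done
```

```text
t 13.85 along row mm 21.758870755125717 tip out 11.067876677452386 perp 0.3574646954998525 F [-5.29 -0.73  5.05] axial 7.175970090640621
t 14.05 along row mm 21.76832302120912 tip out 10.760432877646014 perp 0.3801015115443172 F [-7.21 -1.37  7.77] axial 10.56145196044454
t 14.25 along row mm 21.756019750196895 tip out 10.459230371591303 perp 0.3789997010706353 F [-8.29 -1.17 10.08] axial 13.028303201371315
```

Firm at 13 N. Now I'll release, back off and check.

```bash
python3 -m handwheel '[[0,0,-1,0,0,0],[0,0,-2,0,0,0],[0,0,-4,0,0,0],[0,0,-10,0,0,0],[0,0,-25,0,0,0],[0,0,-60,0,0,0],[0,0,-105,0,0,0],[0,0,-150,0,0,0],[0,0,-150,0,0,0],[0,0,-150,0,0,0]]'>/dev/null; python3 - <<'E'
from h import *
from rig import eyes
rel()
for n in('side','top'):
    c=eyes.capture(n); P,u,v=cloud(c); d=P-O-[0,0,.075]
    by=d@YV; off=-d@ZT; al=d@RT[:,0]
    for j in range(4):
        s=(abs(by-(.066-.044*j))<.008)&(abs(al)<.007)&(abs(off)<.04); print(n,j,s.sum(),np.median(off[s]) if s.any() else '')
cv2.imwrite('pics/t3.png',c['image'])
E
```

```text
t 15.25 along row mm 21.264379576626265 tip out 161.22047687341308 perp 0.8708116563018391 F [-0.67 -0.27 -0.24] axial 0.2197455884443489
side 0 66 0.02746727644654734
side 1 72 0.013335547350490676
side 2 73 0.025804520417942248
side 3 78 0.02010410697103673
top 0 52 0.029332036508693714
top 1 52 0.015679185089874342
top 2 53 0.027912479289050662
top 3 55 0.02116912556245247
```

View pics/t3.png

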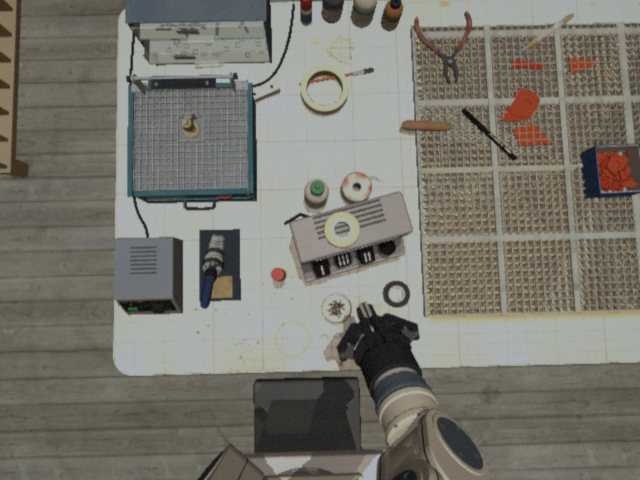

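The three-bar key is latched (about 14 mm out) and the other three are up. The bystanders, such as the tin at (336,308) and the foil rolls at (397,294) and (342,229), are where they were. The arm is clear of everything.

```bash
python3 -c "
from rig import workorder
print(workorder.sign_off())"
```

```text
the job is handed in; nothing more can be done
None
```

The speed box went from one-bar to stop, stayed stopped for over two seconds, and is now latched on three-bar with the other keys up; the highest force I read was about 13 N, nothing around the box moved, and the job was handed in at about 15 s.

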